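# Close the cork box past its spring catch

## Task

The cork box's sliding lid is open. Press the long aluminium thumb bar of its spring catch right down with closed fingers and, keeping it down, push the brass tab along so that the lid slides past the pin and fully home over the corks; then let the catch spring back up so that it locks the lid. Only press and push, never take the tab between the fingers, and leave the corks in the box and the small bottle, fruit, glass and jigger where they stand.

Things in the scene. Friction and masses are not known exactly. Their poses are not given: they have to be found in the camera images.
- cork_box: Fixed wooden box, 100 x 220 mm, 46 mm high, two open bays along its y; a 64 x 150 x 24 mm plinth on its front (-x) carries the catch. Origin on the worktop, midway between the long sides (x -50 and +50 mm); the box spans y -160 to +60 mm. z up; the lid closes towards +y, over the bay with the corks (y -47 to +54 mm). Place and yaw vary.
- lid (a joint): Dark wooden lid (94 x 110 mm, top 53 mm up), in m: 0 fully closed, growing towards box -y as it opens; starts at 0.065 to 0.095 (its limit). Friction about 1.5 N. A brass lug on its front edge (30 mm along y, underside 46 mm up) strikes the pin at about 0.045 if the catch is up, and cannot be forced past it. Below 0.005 the lug is past the pin, which can then rise behind it.
- lid_tab (a point): Centre of the upright brass push tab on the lid's lug, 42 mm along box x, 8 mm along box y, 32 mm high (55 to 87 mm above the worktop). Axes as the box's. It stands across the thumb bar with 3 mm of air under it and moves with the lid; the face to push is its -y face.
- catch (a joint): Spring catch, in m: 0 is up, 0.012 pressed fully down. Pushes back with about 4 N when up and 8 N when fully down, and rises by itself when let go. Its round steel pin (10 mm thick, top 54 mm above the worktop when up, at box x -59 mm, y -25 mm) goes under the lug when the catch is pressed more than 0.008.
- thumb_bar (a point): Centre of the top face of the catch's ribbed aluminium thumb bar, 38 mm along box x and 140 mm along box y, in front (-x) of the lid's lug and directly under the push tab. The top face is 52 mm above the worktop when up, 40 mm when pressed fully down. Axes as the box's. It may be pressed anywhere along its length, and a finger may slide along it while pressing.
- cork_2_c (a point): Centre of a cork, 23 mm thick, 43 mm long, lying in the +y bay.
- cork_3_c (a point): Centre of another such cork in the same bay.
- jigger: Copper double jigger, 43 mm wide, 84 mm high; origin under its centre. Leave alone.
- lime_1: Green lime, 60 x 48 x 48 mm; origin under its centre. Leave alone.
- lemon_1: Yellow lemon, 71 x 53 x 51 mm; origin under its centre. Leave alone.
- rocks_glass_1: Rocks glass, 92 mm wide, 97 mm high; origin under its centre. Leave alone.
- bitters_1: Small bottle with a black cap, 43 mm wide, 142 mm high; origin under its centre. Leave alone.

How it is judged:
On the way, in this order (a step that is already met when the one before it is completed fails the run):
1. the catch is pressed down while the lid is still short of the pin (value of joint catch above 0.0085 m and value of joint lid above 0.04 m), for 0.1 s.
2. the lid slides past the pin with the catch held down (value of joint catch above 0.007 m and value of joint lid below 0.033 m), for 0.05 s.
At the end, for the whole second after the job is handed in: The lid is closed to within 6 mm and at rest, the catch has risen to within 2 mm of its top behind the lug, and the corks lie in the box (value of joint lid below 0.006 m and value of joint catch below 0.002 m and velocity of joint lid between -0.005 and 0.005 m/s and height (world z) of each of cork_2_c, cork_3_c below 0.045 m); the robot touches nothing.
It fails at once if the push tab is taken between the fingers (x of the grasp point in the frame of lid_tab between -0.023 and 0.023 m and y of the grasp point in the frame of lid_tab between -0.005 and 0.005 m and z of the grasp point in the frame of lid_tab between -0.018 and 0.016 m).
It fails at once if a cork is lifted out of the box (height (world z) of any of cork_2_c, cork_3_c above 0.05 m).
It fails at once if a bystander is moved or lifted by more than 2 cm (distance of any of jigger, lime_1, lemon_1, rocks_glass_1, bitters_1 from where it was at the start of the episode above 0.02 m).
It also fails if it takes over 35 s, if anything falls off the work surface, if the arm or the gripper's body presses on something with over 40 N, if the wrist force passes 120 N, or if a joint passes its speed limit or range.

## Robot

A 6-joint arm with a two-finger parallel gripper is mounted at the origin on a cart in front of the work surface, level with it; the furniture and walls round the work are solid. World frame = base frame: x ahead of the robot, y to its left, z up, the work surface at z = 0. Lengths are in m, angles in rad, forces in N, time in s.
With the tool pointing down it reaches from about 0.325 to 0.875 m from the base axis. Payload 4.4 kg.
Tool frame: the origin (TCP) lies midway between the tips of the shut fingers; the grasp point (between the pads) lies 19 mm behind it; y points along the fingers, x is the direction in which the jaws open and shut, and the axes are right-handed (so a half turn about y gives the same grasp; the last joint's range is limited). The gripper opens to 85 mm and grips with 20 to 120 N. Pads are 22 mm wide; open, the fingers measure 114 mm over their backs; the gripper's body (76 mm by 85 mm) begins 54 mm behind the grasp point. The pads swing forward as they close: fully open they stand 13 mm farther back than shut.
Start: joints at [1.163, 0.207, 1.542, -0, 1.393, -0.15], TCP at [0.146, 0.556, 0.231] pointing down, gripper open.
Joint ranges: [-2.73, 2.73], [-0.86, 2.22], [0.23, 2.46], [-1.11, 4.25], [0.08, 2.63], [-2.82, 2.82]. Speed limits (rad/s): [2.79, 2.79, 3.14, 3.14, 3.14, 3.14].

## Interface

Orientations are given as a 3x3 rotation matrix whose columns are the frame's x, y, z axes.
In Python, from workcell import bot, get_image, boxes_of, tip_of, status gives the robot as it stands. The module is installed in compiled form; this text tells all that it offers. Calls block until the motion is done:
- bot.movep(position, orientation): joint-space move of the TCP to a pose.
- bot.move_straight(position, rate=0.15, attitude=None, until_force=None): straight line of the TCP; attitude=None keeps the orientation; rate is the mean speed in m/s. With until_force (N) it stops when the force on the tool has changed by that much, and returns True; else False.
- bot.move_j(angles): joint-space move.
- bot.move_gripper(opening): finger opening in m; the grip force is fixed at half the most; returns when the fingers have stopped.
- bot.hold(seconds).
- bot.ik(position, orientation): joint angles nearest the present ones, or None.
- get_image(name): name is "scene" or "side" or "wrist"; returns a dict with "color" (480x640x3 uint8, red, green, blue), "fx", "fy", "cx", "cy" (pixels), "R" (3x3) and "t" (3): a world point X has camera coordinates R X + t. Camera axes: x right, y down, z forward; pixel columns grow to the right and rows downward; lengths in m; the calibration is good to about 2 mm. A picture is of the moment at which its call begins. There is no depth.
A pose or a line that the arm cannot do raises bot.PlanningError and nothing moves.
- bot.finish_job(): hands the job in, once; it reports no verdict.
Trained networks look in a picture, given as the dict that the camera call returned (one of the last four; its "shot" number tells which), for a name from the list of things; names that differ only in an ending like _2 or _b are one class to them, and where a whole thing is asked for, a point or a joint stands for the part that bears it (a point fixed in the world has none). Each returns a list of dicts, best first, with "score" (0 to 1); they miss things now and then, are a little off and sometimes report something else, mostly with a low value. They report only what shows in the picture. A call takes as long as a camera call.
- boxes_of(picture, thing): "location" ([x, y, z] in m, in the coordinates of the camera as it stood for that picture, good to about 4 mm: the middle of the surface that is visible of it).
- tip_of(picture, thing): "location" ([x, y, z] in m, in the coordinates of the camera as it stood for that picture, good to about 4 mm: a listed point, or the origin of a listed thing).
Readings, each from a call of its own:
- status.current_t(): time.
- status.current_joint_positions(): joint angles.
- status.current_joint_vel(): joint speeds.
- status.current_joint_efforts(): joint torques, N m.
- status.current_eef_pos(): TCP position.
- status.current_tcp_rot(): TCP orientation.
- status.current_ft_force(): force on the tool from outside, world axes, zero at the start.
- status.current_ft_torque(): the same for the moment, N m.
- status.current_opening(): finger opening in m.
Only numpy, scipy, OpenCV 4.12 (cv2) and the standard library are available. Lean on these libraries where they do the work, as an engineer would, in place of code of your own. Each camera call takes 0.05 s, during which the arm holds its last target. There are 200 camera calls.

## Working session

There is one attempt and no reset: what is moved stays moved. The work goes in short steps, each a Python script; the robot and the scene stay as the last script left them, time stands still between calls to the robot, and variables do not carry over. Pictures are saved under pics/ and viewed, about 8 in all and at most 12, crops included, and the job is handed in when it is done.

```bash
mkdir -p pics
cat > h.py <<'E'
import numpy as np, cv2
from workcell import bot, get_image, boxes_of, tip_of, status
def world(p,l): return np.array(p["R"]).T@(np.array(l)-np.array(p["t"]))
def save(p,n): cv2.imwrite(f"pics/{n}.png",cv2.cvtColor(p["color"],cv2.COLOR_RGB2BGR))
def pix(p,X):
    c=np.array(p["R"])@np.array(X)+np.array(p["t"]); return np.array([p["fx"]*c[0]/c[2]+p["cx"],p["fy"]*c[1]/c[2]+p["cy"]])
E
python3 - <<'E'
from h import *
np.set_printoptions(precision=4,suppress=True)
for cam in ["scene","side","wrist"]:
    p=get_image(cam); save(p,cam+"0")
    for th in ["cork_box","lid_tab","thumb_bar","cork_2_c","jigger","lime_1","lemon_1","rocks_glass_1","bitters_1"]:
        for d in tip_of(p,th)[:2]: 
            w=world(p,d["location"]); print(cam,th,round(d["score"],2),w,pix(p,w).round())
print(status.current_t())
E
```

```text
scene cork_box 0.71 [0.5547 0.0709 0.0017] [359. 291.]
scene lid_tab 0.66 [ 0.4757 -0.016   0.0712] [356. 299.]
scene thumb_bar 0.95 [ 0.4725 -0.0162  0.0485] [354. 309.]
scene cork_2_c 0.45 [0.5329 0.0813 0.0167] [348. 286.]
scene jigger 0.96 [ 0.3399  0.4178 -0.0024] [196. 253.]
scene lime_1 0.82 [ 0.3574  0.2577 -0.0033] [235. 283.]
scene lemon_1 0.58 [ 0.4681  0.4384 -0.0027] [239. 232.]
scene rocks_glass_1 0.95 [0.4532 0.3102 0.0009] [260. 256.]
scene bitters_1 0.9 [ 0.6821  0.2913 -0.0015] [343. 230.]
side cork_box 0.71 [0.554  0.0735 0.0032] [318. 218.]
side lid_tab 0.56 [ 0.4791 -0.0189  0.071 ] [364. 171.]
side thumb_bar 0.74 [ 0.4696 -0.0131  0.0535] [367. 180.]
side cork_2_c 0.73 [0.5317 0.0829 0.018 ] [327. 218.]
side cork_2_c 0.64 [0.5579 0.0768 0.004 ] [315. 218.]
side jigger 0.85 [0.3433 0.42   0.    ] [395. 400.]
side jigger 0.59 [0.358  0.2641 0.0002] [399. 314.]
side lemon_1 0.62 [0.4643 0.4375 0.0041] [316. 391.]
side rocks_glass_1 0.6 [ 0.4602  0.3114 -0.0029] [336. 325.]
side bitters_1 0.61 [0.6833 0.297  0.001 ] [219. 291.]
side bitters_1 0.2 [0.5591 0.071  0.004 ] [315. 216.]
wrist jigger 0.66 [ 0.3416  0.42   -0.    ] [244. 390.]
1.5
```

View pics/scene0.png

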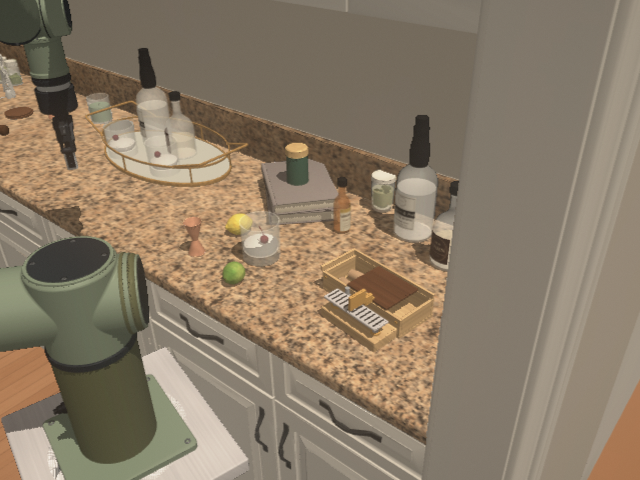

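View pics/side0.png

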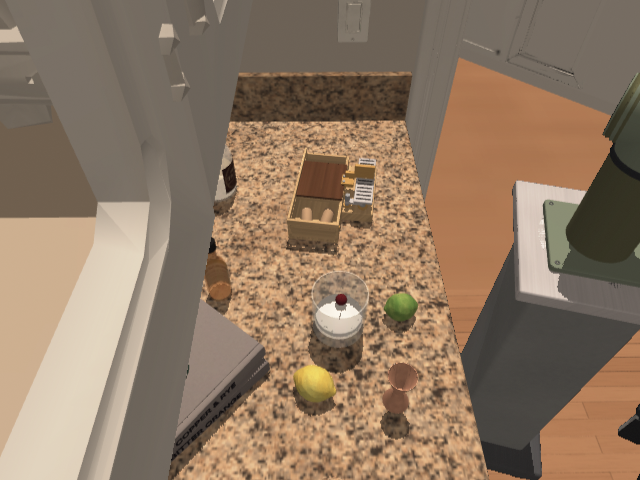

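The scene view shows the box at about (375,290) with its lid open, the tab at (360,298) and the ribbed bar at (355,308). The side view has the corks at (315,215) on the +y side, with the bar at (365,185). Box yaw is small. Next I'll take a closer wrist view.

Run:
```python
from h import *
np.set_printoptions(precision=4,suppress=True)
bot.move_straight([0.146,0.556,0.36])
R=status.current_tcp_rot(); print(R)
D=np.array([[0,1,0],[1,0,0],[0,0,-1.]])
for s in (1,-1):
    Q=D@np.diag([s,s,1]); print(s,bot.ik([0.45,0,0.36],Q), bot.ik([0.47,0,0.05],Q))
qs=[(abs(np.array(bot.ik([0.47,0.0,0.36],D@np.diag([s,s,1]))[5])),s) for s in (1,-1) if bot.ik([0.47,0,0.36],D@np.diag([s,s,1])) is not None]
s=min(qs)[1]; Q=D@np.diag([s,s,1])
bot.move_gripper(0)
bot.movep([0.47,0.0,0.36],Q)
print(s,status.current_eef_pos(),status.current_t())
for k,pt in enumerate([[0.47,0,0.36],[0.47,-.06,0.3]]):
    if k: bot.move_straight(pt)
    p=get_image("wrist"); save(p,f"wrist{k+1}")
    for th in ["cork_box","lid_tab","thumb_bar","cork_2_c"]:
        for d in tip_of(p,th)[:2]:
            w=world(p,d["location"]); print(th,round(d["score"],2),w,pix(p,w).round())
```

```text
[[ 0.254  -0.001  -0.9672]
 [ 0.9672 -0.0023  0.254 ]
 [-0.0024 -1.      0.0004]]
1 None [-0.5941  1.1479  2.4081  2.5059  1.911   1.3294]
-1 None [-0.1099  1.2623  0.9399 -0.1848  2.502   1.4219]Traceback (most recent call last):
  File "<stdin>", line 9, in <module>
ValueError: min() iterable argument is empty
```

```bash
cat >> h.py <<'E'
def down(a): # jaw direction at world angle a
    x=np.array([np.cos(a),np.sin(a),0]); y=np.array([0,0,-1.]); return np.column_stack([x,y,np.cross(x,y)])
E
python3 - <<'E'
from h import *
np.set_printoptions(precision=4,suppress=True)
for a in (0,np.pi): print(a,[bot.ik(q,down(a)) for q in ([0.47,0,0.36],[0.47,0,0.05])])
a=min((0,np.pi),key=lambda a:9 if (j:=bot.ik([0.47,0,0.36],down(a))) is None else abs(j[5]))
bot.move_gripper(0)
bot.movep([0.47,0.0,0.36],down(a))
print(a,status.current_eef_pos(),status.current_t())
for k,pt in enumerate([[0.47,0,0.36],[0.47,-.06,0.3]]):
    if k: bot.move_straight(pt)
    p=get_image("wrist"); save(p,f"wrist{k+1}")
    for th in ["cork_box","lid_tab","thumb_bar","cork_2_c"]:
        for d in tip_of(p,th)[:2]:
            w=world(p,d["location"]); print(th,round(d["score"],2),w,pix(p,w).round())
E
```

```text
0 [array([-0.1844, -0.0943,  1.5966, -0.    ,  1.6393, -0.1844]), array([-0.1844,  0.2283,  1.9429, -0.    ,  0.9704, -0.1844])]
3.141592653589793 [None, None]
0 [0.4701 0.0007 0.36  ] 5.5667
cork_box 0.74 [ 0.5503  0.0744 -0.0032] [379. 123.]
lid_tab 0.91 [ 0.482  -0.0149  0.0755] [326. 205.]
thumb_bar 0.98 [ 0.4711 -0.017   0.0544] [317. 203.]
cork_2_c 0.74 [0.5328 0.0913 0.0161] [368. 109.]
cork_box 0.95 [ 0.549   0.0753 -0.001 ] [389.  63.]
lid_tab 0.74 [ 0.4806 -0.0177  0.0762] [327. 158.]
cork_2_c 0.71 [0.5284 0.0874 0.0167] [373.  47.]
```

View pics/wrist1.png

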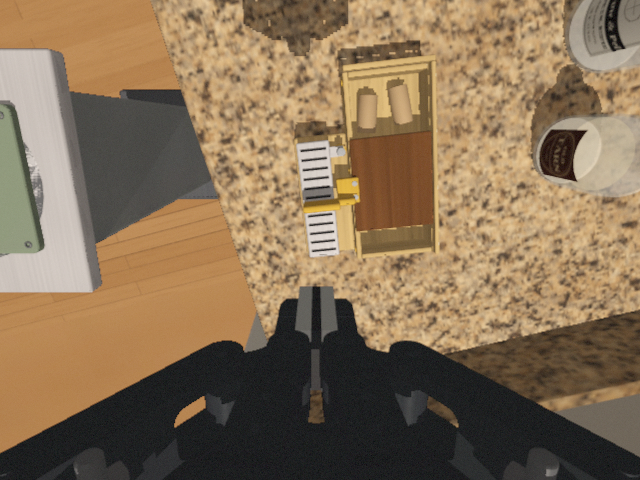

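Run:
```python
from h import *
a=cv2.imread("pics/wrist2.png")[50:290,250:450]; cv2.imwrite("pics/crop.png",cv2.resize(a,None,fx=2.5,fy=2.5,interpolation=cv2.INTER_CUBIC))
np.set_printoptions(precision=4,suppress=True)
p=get_image("wrist")
print(pix(p,[.47,-.017,.087]),"cam",-np.array(p["R"]).T@np.array(p["t"]),p["fx"],p["cx"],p["cy"],np.array(p["R"]))
```

```text
[315.0854 158.1453] cam [0.4698 0.0138 0.4438] 382.45404963971026 315.8762595103735 236.79517230315346 [[ 1.      0.002   0.0023]
 [ 0.0013 -0.9586  0.2849]
 [ 0.0028 -0.2849 -0.9586]]
```

View pics/crop.png

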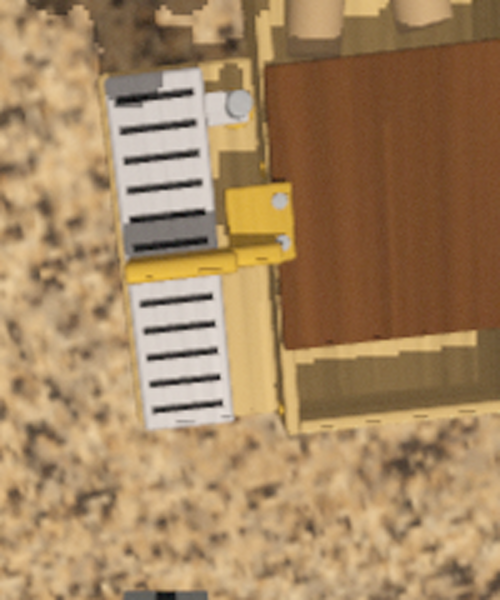

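```bash
cat >> h.py <<'E'
def ray(p,u,v,z):
    R=np.array(p["R"]);c=-R.T@np.array(p["t"]);d=R.T@np.array([(u-p["cx"])/p["fx"],(v-p["cy"])/p["fy"],1]);return c+d*(z-c[2])/d[2]
E
python3 - <<'E'
from h import *
np.set_printoptions(precision=4,suppress=True)
p=get_image("wrist")
g=lambda x,y,z:ray(p,250+x/2.5,50+y/2.5,z)
c=[g(107,78,.052),g(200,68,.052),g(143,428,.052),g(231,420,.052)]
for q in c: print(q)
print("len",np.linalg.norm(c[0]-c[2]),np.linalg.norm(c[1]-c[3]),"wid",np.linalg.norm(c[0]-c[1]),np.linalg.norm(c[2]-c[3]))
d=(c[0]-c[2]+c[1]-c[3]);yaw=np.arctan2(-d[0],d[1]);C=np.mean(c,axis=0);print("yaw",yaw,"C",C)
t=[g(127,282,.087),g(235,270,.087)];print("tab -y edge",t, np.linalg.norm(t[0]-t[1]),np.arctan2(*(t[1]-t[0])[[1,0]]))
pin=g(238,100,.054);print("pin",pin)
M=np.array([[np.cos(yaw),np.sin(yaw)],[-np.sin(yaw),np.cos(yaw)]])
print("pin est origin",pin[:2]-M.T@[-.059,-.025]); B=pin[:2]-M.T@[-.059,-.025]
print("bar centre in box",M@(C[:2]-B),"tab in box",[M@(x[:2]-B) for x in t],"lid far edge",M@(g(285,349,.053)[:2]-B),M@(g(268,65,.053)[:2]-B))
E
```

```text
[0.4485 0.052  0.052 ]
[0.4839 0.0556 0.052 ]
[ 0.4616 -0.0854  0.052 ]
[ 0.4987 -0.0819  0.052 ]
len 0.1380958762195715 0.13835163180201027 wid 0.03558712703794063 0.03724291600067366
yaw 0.10096443845774476 C [ 0.4732 -0.0149  0.052 ]
tab -y edge [array([ 0.4567, -0.0212,  0.087 ]), array([ 0.4963, -0.0168,  0.087 ])] 0.039881916926443724 0.11077633916525356
pin [0.4985 0.0441 0.054 ]
pin est origin [0.5547 0.0749]
bar centre in box [-0.0901 -0.0812] tab in box [array([-0.1072, -0.0858]), array([-0.0673, -0.0854])] lid far edge [-0.0471 -0.1224] [-0.0466 -0.0137]
```

The measurements agree with each other: bar 138 x 36 mm, tab 40 mm wide, yaw 0.10, and the lid about 70 mm open. In the crop, the tab's -y edge runs from (127,282) to (235,270). Now I'll press.

```bash
cat >> h.py <<'E'
yaw=0.102; B=np.array([0.5547,0.0749])
def W(x,y,z): c,s=np.cos(yaw),np.sin(yaw); return np.array([B[0]+c*x-s*y,B[1]+s*x+c*y,z])
E
python3 - <<'E'
from h import *
np.set_printoptions(precision=4,suppress=True)
x,y=-0.089,-0.1035
bot.movep(W(x,y,.15),down(yaw)); bot.move_straight(W(x,y,.062),rate=.1)
print(status.current_eef_pos(),status.current_ft_force())
hit=bot.move_straight(W(x,y,.036),rate=.03,until_force=14)
print(hit,status.current_eef_pos(),status.current_ft_force()); bot.hold(.2)
print(status.current_eef_pos(),status.current_ft_force(),status.current_t())
save(get_image("side"),"side1"); p=get_image("wrist"); save(p,"wrist3")
a=cv2.imread("pics/side1.png")[120:240,280:400]; cv2.imwrite("pics/side1c.png",cv2.resize(a,None,fx=4,fy=4,interpolation=cv2.INTER_CUBIC))
E
```

```text
[ 0.4775 -0.0373  0.0627] [-0.336  -0.3524  0.4284]
True [ 0.4772 -0.0373  0.04  ] [-1.39   -0.3516  7.605 ]
[ 0.4772 -0.0373  0.04  ] [-2.0111  0.0083  8.1045] 9.5083
```

View pics/side1c.png

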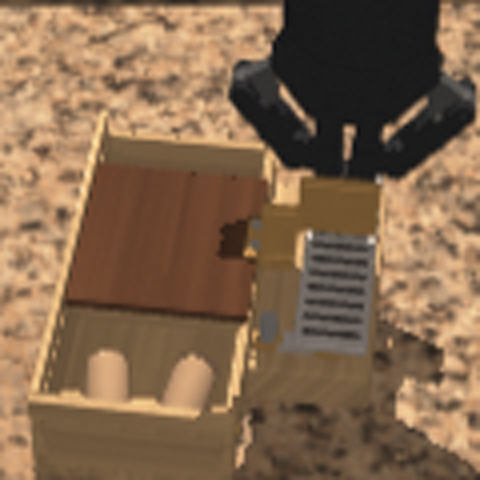

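The bar is fully down: TCP z is 0.040 and the force 8 N. The crop shows the bar and pin lowered (pin at 268,325) and the fingers behind the tab. Now I'll push.

Run:
```python
from h import *
np.set_printoptions(precision=4,suppress=True)
x,y=-0.089,-0.1035
hit=bot.move_straight(W(x,y+.095,.0395),rate=.04,until_force=15)
e=np.array(status.current_eef_pos()); print(hit,e,"travel",np.linalg.norm(e[:2]-W(x,y,0)[:2]),status.current_ft_force(),status.current_t())
p=get_image("side"); save(p,"side2")
for d in tip_of(p,"lid_tab")[:1]: print(d["score"],world(p,d["location"]),"closed expected",W(-.0872,-.0115,.071))
a=cv2.imread("pics/side2.png")[120:240,280:400]; cv2.imwrite("pics/side2c.png",cv2.resize(a,None,fx=4,fy=4,interpolation=cv2.INTER_CUBIC))
```

```text
True [0.4716 0.0356 0.0412] travel 0.07286066153107187 [-1.3344 -3.1415  3.9248] 11.3167
0.9 [0.4713 0.0503 0.0734] closed expected [0.4691 0.0546 0.071 ]
```

View pics/side2c.png

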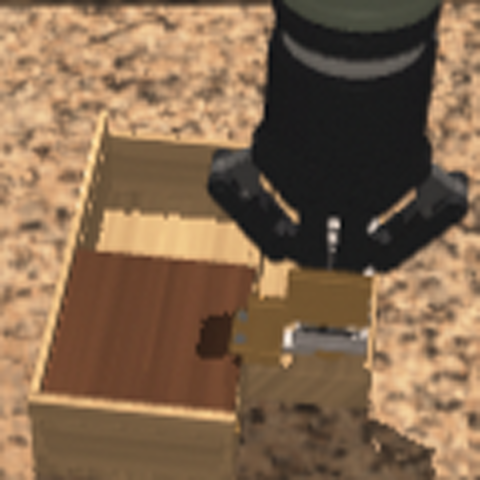

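The fingers stopped, and the crop shows the lid over the corks, at or near the +y end wall. I'll push again at higher force to confirm the end stop.

Run:
```python
from h import *
np.set_printoptions(precision=4,suppress=True)
x,y=-0.089,-0.1035
f=lambda s:print(s,np.array(status.current_eef_pos()),"travel",np.linalg.norm(status.current_eef_pos()[:2]-W(x,y,0)[:2]),status.current_ft_force(),status.current_t())
print(bot.move_straight(W(x,y+.083,.0395),rate=.02,until_force=22)); f("push"); bot.hold(.2); f("hold")
e=np.array(status.current_eef_pos())
bot.move_straight(e+[0,0,.025],rate=.05); f("up")
bot.move_straight(W(x,y+.055,.07),rate=.08); bot.move_straight(W(x,y+.03,.2),rate=.15); f("clear")
p=get_image("wrist"); save(p,"wrist4")
for d in tip_of(p,"lid_tab")[:1]: print(d["score"],world(p,d["location"]))
q=get_image("side"); save(q,"side3")
A=cv2.imread("pics/wrist4.png"); a=cv2.imread("pics/side3.png")[120:240,280:400]
cv2.imwrite("pics/both.png",np.hstack([cv2.resize(A,(440,330)),cv2.resize(a,(330,330),interpolation=cv2.INTER_CUBIC)]))
```

```text
True
push [0.4717 0.0351 0.0416] travel 0.07242459066557227 [-1.6596 -4.2226  4.928 ] 11.7667
hold [0.4717 0.0352 0.0416] travel 0.0724614715870097 [-1.0025 -2.4188  5.612 ] 11.9667
up [0.4712 0.0354 0.0664] travel 0.0726969542019232 [-0.555   0.0756 -0.2534] 12.625
clear [ 0.4727 -0.007   0.1989] travel 0.030424761256002672 [-0.578  -0.4495 -0.2462] 14.0333
0.64 [0.4738 0.0578 0.077 ]
```

View pics/both.png

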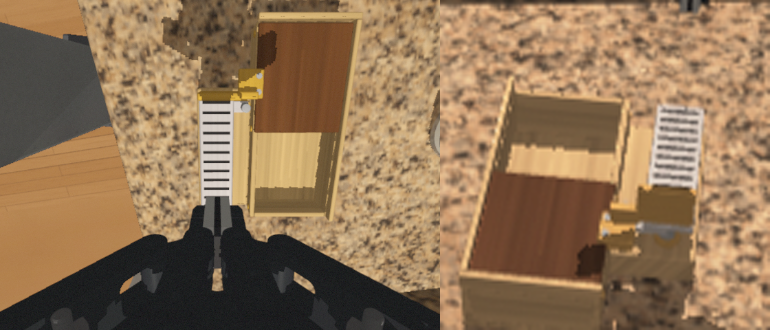

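Run:
```python
from h import *
np.set_printoptions(precision=4,suppress=True)
p=get_image("wrist")
img=cv2.cvtColor(p["color"],cv2.COLOR_RGB2BGR); K=5; x0,y0,x1,y1=275,85,405,205
a=cv2.resize(img[y0:y1,x0:x1],None,fx=K,fy=K,interpolation=cv2.INTER_CUBIC)
def dot(X,c): 
    u=(pix(p,X)-[x0,y0]+.5)*K; cv2.drawMarker(a,(int(u[0]),int(u[1])),c,cv2.MARKER_CROSS,14,1); return u.round()
for z,c in((.054,(0,0,255)),(.042,(255,0,0))): print("pin",z,dot(W(-.059,-.025,z),c))
for z,c in((.052,(0,0,255)),(.040,(255,0,0))):
    for s in (-.019,.019): print("bar",z,dot(W(-.0901+s,-.0812,z),c))
cv2.imwrite("pics/fin.png",a)
for th in ["lid_tab","thumb_bar","cork_2_c"]:
    for d in tip_of(p,th)[:1]: print(th,d["score"],world(p,d["location"]))
```

```text
pin 0.054 [417. 357.]
pin 0.042 [408. 349.]
bar 0.052 [ 82. 718.]
bar 0.052 [324. 719.]
bar 0.04 [ 86. 697.]
bar 0.04 [319. 699.]
lid_tab 0.69 [0.471  0.0555 0.0772]
thumb_bar 0.63 [ 0.4718 -0.0181  0.0523]
```

View pics/fin.png

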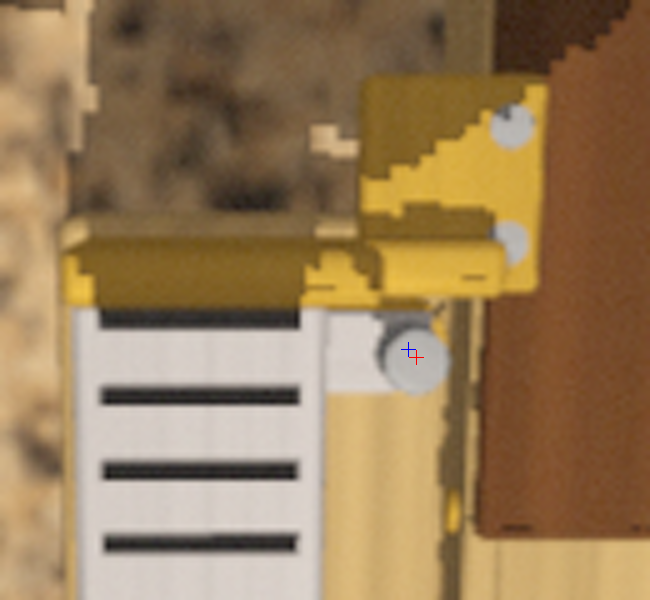

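The pin's top sits on the red (raised) mark at (417,357), directly behind the lug. The bar reads z = 0.052, so the catch is up, and the gripper is clear.

```bash
python3 -c "
from h import *
print(status.current_ft_force(),status.current_t()); bot.finish_job()"
```

```text
[-0.52249108 -0.42491248 -0.31349728] 14.3833
the job is handed in; nothing more can be done
```

The lid is closed and locked by the catch, and I handed the job in at 14.4 s; no verdict is reported.

**What I did:** I pressed the thumb bar fully down behind the tab with closed fingers (TCP at z 0.040, about 8 N). With the bar held down (TCP z 0.040 to 0.042), I pushed the tab's -y face along until the lid stopped. A second, firmer push moved it no further. I then lifted straight up so the catch could rise, and backed away.

**Last checks:**
- **Catch:** the pin's top is where a raised pin should be, directly behind the lug. The bar top reads 52 mm, which is its height when up.
- **Lid:** the tab was found at about (0.471, 0.056), against (0.469, 0.055) expected when closed. I estimated the lid's starting opening at 70 mm and its travel at about 66 mm. The 4 mm difference is within my measuring error. The pin could only have risen with the lid within 5 mm of closed.
- **Corks:** under the lid at the end, so the last picture could not show them; nothing went near them.
- **Bystanders:** I did not check them again after the push, but the arm worked well away from them.
- **Contact:** the gripper was clear of everything, with a residual force reading of about 0.7 N.

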